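Close off a bench vacuum port with a flanged adapter and its blank cap

TASK

Close off the vacuum port on the bench: first seat the aluminium flanged adapter, wide flange face down, over the port's round centring spigot until it sits flush on the port, then seat the blue blank cap, knob up, over the spigot on top of the adapter until it is flush too. Lower each part into place rather than dropping it, leave the column standing straight and free, and do not disturb the petri dish, tape roll, forceps or beaker.

Things in the scene. Friction and masses are not known exactly. Their poses are not given: they have to be found in the camera images.
- port: Vacuum port fixed to the bench: grey plate 110x110x12 mm; on it a round aluminium flange 68 mm across, flat top face at 30 mm height; on that a steel centring spigot 36 mm across, 8.5 mm tall, the upper 3.5 mm tapering to 30 mm. A brass hose barb points along the body's +x, ending 76 mm from the axis at 20 mm height. Origin: centre of the plate's underside; z up.
- port_face (a point): Centre of the port's seating face (at the foot of its spigot, 30 mm above the bench). The adapter's origin lies here when it is seated.
- adapter: Loose aluminium adapter, round about z, 0.2-0.4 kg, standing flange down as it is to be fitted. Flange 64 mm across, 12 mm thick; above it the hub to grip, 50 mm across, 14 to 50 mm high; flat top at 50 mm with a spigot 30 mm across, 8.5 mm tall, tapering to 24. Recess below, 38 mm across, 11 deep, fits over the port spigot with 1 mm play all round. Origin: centre of underside; z up.
- adapter_top (a point): Centre of the adapter's flat top face (at the foot of its own spigot, 50 mm above its underside). The cap's origin lies here when it is seated.
- cap: Loose blue blank cap, round about z, 0.08-0.17 kg, lying face down. Disc 50 mm across, 14 mm thick; white knob on top to grip, 27 mm across, 14 to 40 mm high. Recess below, 32 mm across, 10 deep, fits over the adapter's spigot with 1 mm play all round (too small for the port's). Origin: centre of underside; z up. Cap and adapter start left and right of the port, either way round.
- petri_1: Petri dish with pale filling, 62 mm across, 15 mm tall, a bystander. Origin: centre of its underside.
- tape_roll: Yellow roll of tape lying flat, 68 mm across, 19 mm tall, a bystander between the robot and the port. Origin: centre of its underside.
- forceps: Metal forceps lying flat, 122 mm long, 9 mm tall, a bystander. Origin: middle of the underside.
- beaker: Glass beaker, 65 mm across, 85 mm tall, a bystander behind the port. Origin: centre of its underside.
Mind the look-alikes: they are no part of the job. Of the things that look like the cap, the middle-sized one is meant. Leave any pink or turquoise look-alike of the adapter alone.

How it is judged (in metres and radians):
On the way, in this order (a step that is already met when the one before it is completed fails the run):
1. the adapter is fully home on the port's seating face (horizontal distance between adapter and port_face below 0.003 m and z of adapter in the frame of port_face between -0.002 and 0.002 m and angle between adapter's own z axis and vertical below 0.035 rad), for 0.2 s.
2. with the adapter home, the cap is fully home on the adapter's top face (all of step 1 and horizontal distance between cap and adapter_top below 0.003 m and z of cap in the frame of adapter_top between -0.002 and 0.002 m and angle between cap's own z axis and vertical below 0.035 rad), for 0.2 s.
At the end, for the whole second after the job is handed in: The adapter sits flush on the port (centred within 3 mm, its underside within 2 mm of the seating face, upright within 2 degrees), the cap sits flush on the adapter in the same way, and both are released and at rest (all of step 2 and linear speed of each of adapter, cap below 0.01 m/s and angular speed of each of adapter, cap below 0.1 rad/s); the robot touches nothing.
It fails at once if the adapter is dropped or knocked over: it moves faster than 0.5 m/s without the fingers touching it (linear speed of adapter above 0.5 m/s and contact force between adapter and the fingers below 0.05 N).
It fails at once if the cap is dropped or knocked over: it moves faster than 0.5 m/s without the fingers touching it (linear speed of cap above 0.5 m/s and contact force between cap and the fingers below 0.05 N).
It fails at once if the petri dish, tape roll, forceps or beaker is moved by more than 30 mm or the beaker tipped over (distance of any of petri_1, tape_roll, forceps, beaker from where it was at the start of the episode above 0.03 m or angle between beaker's own z axis and vertical above 0.5 rad).
It also fails if it takes over 58 s, if anything falls off the work surface, if the arm or the gripper's body presses on something with over 40 N, if the wrist force passes 120 N, or if a joint passes its speed limit or range.

ROBOT

A 6-joint arm with a two-finger parallel gripper is mounted at the origin on a cart in front of the work surface, level with it; the furniture and walls round the work are solid. World frame = base frame: x ahead of the robot, y to its left, z up, the work surface at z = 0. Lengths are in mm, angles in rad, forces in N, time in s.
With the tool pointing down it reaches from about 150 to 775 mm from the base axis. Payload 6.1 kg.
Tool frame: the origin (TCP) lies midway between the tips of the shut fingers; the grasp point (between the pads) lies 19 mm behind it; z points along the fingers, y is the direction in which the jaws open and shut (so a half turn about z gives the same grasp; the last joint's range is limited). The gripper opens to 85 mm and grips with 20 to 120 N. Pads are 22 mm wide; open, the fingers measure 114 mm over their backs; the gripper's body (76 mm by 85 mm) begins 54 mm behind the grasp point. The pads swing forward as they close: fully open they stand 13 mm farther back than shut.
Start: joints at [-1.244, 0.126, -0.04, 1.405, 0, 1.571], TCP at [168.525, -497.2, 231.295] pointing down, gripper open.
Joint ranges: [-2.72, 2.72], [-0.95, 1.95], [-1.27, 1.35], [-1.78, 2.02], [-1.46, 1.47], [-3.14, 3.14]. Speed limits (rad/s): [2.39, 2.39, 3.01, 3.14, 3.14, 3.14].

INTERFACE

Orientations are given as a unit quaternion [w, x, y, z].
In Python, from cell import manip gives the robot as it stands.
- The arm moves only by the tool arm_command, never from a script. Its arguments are lists of equal length, an entry for each row: "offset": the shift along the world's x, y, z in cm, a list of three; "twist": the turn, a rotation vector about the world's x, y, z in rad, a list of three; "gripper": the closure in counts, from 0 (fully open) to 255 (shut). In form: {"offset": [[x, y, z], ...], "twist": [[rx, ry, rz], ...], "gripper": [gripper, ...]}. A call has 1 to 20 rows; each row is the pose to reach, as a shift and turn from the pose commanded when the call began; what a row does not reach only later rows make up. A row lasts 1/10 s, in which the tool goes at most 50 mm and 8.59 degrees, less where a joint would pass 70% of its speed; a pose out of reach is approached as far as the arm can. A call with a gripper value outside its range is refused whole. The fingers move at their own pace and stop on an object; "grip_force" is the grip in N (left out, the last holds). Time passes only in rows, so rows that repeat a pose let the fingers close. It gives the time, the measured TCP pose, the force and the opening at its end, in the units of the state.
- manip.state(): the state, without advancing time (a new reading comes with each control period).
- manip.get_image(name): name is "side" or "top"; returns a dict with "pixels" (400x640x3 uint8, red, green, blue), "vfov" (degrees; the focal length in pixels is half the picture's height over the tangent of half this angle, whatever the lens; pixels are square), "cx", "cy" (the principal point, pixels), "distortion" ([k1, k2, p1, p2, k3] as OpenCV has them; the pictures are not rectified), "world_from_camera" (4x4, takes a point from camera to world coordinates). Camera axes: x right, y up, looking along -z (the intrinsics and any distortion apply to the point x, -y, -z); pixel columns grow to the right and rows downward; lengths in mm; the calibration is good to about 2 mm. A picture is of the moment at which its call begins. There is no depth.
- manip.sign_off(): hands the job in, once; it reports no verdict.
Trained networks look in a picture, given as the dict that the camera call returned (one of the last four; its "shot" number tells which), for a name from the list of things; names that differ only in an ending like _2 or _b are one class to them, and where a whole thing is asked for, a point or a joint stands for the part that bears it (a point fixed in the world has none). Each returns a list of dicts, best first, with "confidence" (0 to 1); they miss things now and then, are a little off and sometimes report something else, mostly with a low value. They report only what shows in the picture. A call takes as long as a camera call. They do not tell look-alikes from the thing itself.
- manip.trace(picture, name): "mask" (400x640 bool, what is visible of it).
- manip.mark_of(picture, name): "point" ([x, y, z] in mm, in world coordinates, good to about 4 mm: a listed point, or the origin of a listed thing).
The state is a dict: "time": time; "q": joint angles; "qvel": joint speeds; "joint_torque": joint torques, N m; "tcp_pos": TCP position; "orientation": TCP orientation; "force": force on the tool from outside, world axes, zero at the start; "moment": the same for the moment, N m; "width": finger opening in mm.
Only numpy, scipy, OpenCV 4.12 (cv2) and the standard library are available. Lean on these libraries where they do the work, as an engineer would, in place of code of your own. Each camera call takes 0.05 s, during which the arm holds its last target.

## Working session

There is one attempt and no reset: what is moved stays moved. The work goes in short steps, Python scripts to look and compute and a tool call to move; the robot and the scene stay as the last step left them, time stands still between calls to the robot, and variables do not carry over. Pictures are saved under pics/ and viewed, and the job is handed in when it is done.

Besides the shell and the picture viewer there is one more tool, called after ">>>" as a command line: name --argument value ..., lists and objects as JSON in quotes. arm_command: Moves the arm, as the interface text tells. Its arguments: {"type":"object","properties":{"offset":{"type":"array"},"twist":{"type":"array"},"gripper":{"type":"array"},"grip_force":{"type":"number"}},"required":["offset","twist","gripper"]}

```bash
ls; mkdir -p pics; cat > h.py <<'E'
import numpy as np, cv2
from cell import manip
def K(im):
    f=200/np.tan(np.radians(im["vfov"])/2)
    return np.array([[f,0,im["cx"]],[0,f,im["cy"]],[0,0,1.]]),np.array(im["distortion"],float)
def ray(im,uv):
    k,d=K(im); p=cv2.undistortPoints(np.array(uv,float).reshape(-1,1,2),k,d).reshape(-1,2)
    T=np.array(im["world_from_camera"]); r=np.c_[p[:,0],-p[:,1],-np.ones(len(p))]@T[:3,:3].T
    return T[:3,3],r
def atz(im,uv,z):
    o,r=ray(im,uv); return o+r*((z-o[2])/r[:,2])[:,None]
def proj(im,P):
    k,d=K(im); T=np.linalg.inv(np.array(im["world_from_camera"])); c=np.array(P,float).reshape(-1,3)@T[:3,:3].T+T[:3,3]
    c=c*[1,-1,-1]; return cv2.projectPoints(c,np.zeros(3),np.zeros(3),k,d)[0].reshape(-1,2)
def save(im,n,px=None): cv2.imwrite("pics/"+n,cv2.cvtColor(im["pixels"] if px is None else px,cv2.COLOR_RGB2BGR))
E
python3 - <<'E'
from h import *
for n in("top","side"):
    im=manip.get_image(n); save(im,n+"0.png"); print(n,im["vfov"],im["cx"],im["cy"],im["distortion"]); print(np.round(im["world_from_camera"],2))
    for t in("port","adapter","cap","petri_1","tape_roll","forceps","beaker","port_face"):
        for r in manip.mark_of(im,t): print(t,np.round(r["point"],1),round(r["confidence"],2),proj(im,r["point"]).round())
s=manip.state();print(s["time"],s["tcp_pos"],s["orientation"],s["width"],s["force"])
E
```

```text
pics
top 42.06647799578969 320.8495255997477 197.61267173589414 [-0.05845654  0.          0.          0.          0.        ]
[[ 1.00000e-02  1.00000e+00 -9.00000e-02  4.87170e+02]
 [-1.00000e+00  1.00000e-02  0.00000e+00 -1.94100e+01]
 [ 0.00000e+00  9.00000e-02  1.00000e+00  1.36832e+03]
 [ 0.00000e+00  0.00000e+00  0.00000e+00  1.00000e+00]]
port [ 5.831e+02  6.000e+01 -1.000e-01] 0.78 [[290. 206.]]
adapter [ 4.195e+02 -2.669e+02 -3.000e-01] 0.81 [[414. 270.]]
adapter [ 527.3 -277.4   -1.7] 0.68 [[418. 228.]]
cap [545.4 367.8   1.4] 0.63 [[173. 219.]]
cap [550.5 181.7  -3.6] 0.58 [[244. 218.]]
cap [5.377e+02 2.726e+02 3.000e-01] 0.55 [[209. 223.]]
cap [ 662.2 -215.9    2.8] 0.47 [[395. 177.]]
petri_1 [ 525.  -277.6   -4.1] 0.75 [[418. 229.]]
petri_1 [691.4 240.6  -0.8] 0.69 [[223. 165.]]
tape_roll [425.6 -36.1   1. ] 0.51 [[326. 267.]]
tape_roll [ 660.3 -215.6    1.9] 0.38 [[394. 178.]]
forceps [ 659.6 -215.3    3.9] 0.44 [[394. 178.]]
beaker [789.6  36.9  -3.3] 0.83 [[300. 129.]]
port_face [583.6  57.   32.1] 0.88 [[291. 205.]]
port_face [ 660.8 -213.2    5.2] 0.52 [[394. 178.]]

[... 457 characters left out ...]
 -3.1] 0.85 [[277. 271.]]
adapter [ 421.2 -268.9    4.5] 0.68 [[237. 264.]]
adapter [789.   42.9   2.5] 0.68 [[373. 200.]]
cap [536.6 265.9  -1.6] 0.61 [[299. 162.]]
cap [546.8 373.3   2.5] 0.58 [[303. 147.]]
cap [427.1 -34.5  -5. ] 0.41 [[255. 212.]]
cap [548.9 180.1  -2.2] 0.39 [[300. 175.]]
petri_1 [693.9 247.9   3.5] 0.54 [[342. 165.]]
tape_roll [424.6 -37.6  -3.7] 0.54 [[254. 212.]]
forceps [ 665.2 -214.7   -2.6] 0.4 [[333. 256.]]
beaker [789.4  36.6   1.3] 0.68 [[373. 201.]]
port_face [582.7  58.2  30.6] 0.83 [[308. 187.]]
0.9 [ 168.51953934 -497.20017823  231.31046458] [1.66525732e-05 9.86679377e-01 1.62676999e-01 2.48292663e-06] 85.21148977430417 [ 0.23623344 -0.16080286 -0.15785389]
```

View pics/top0.png

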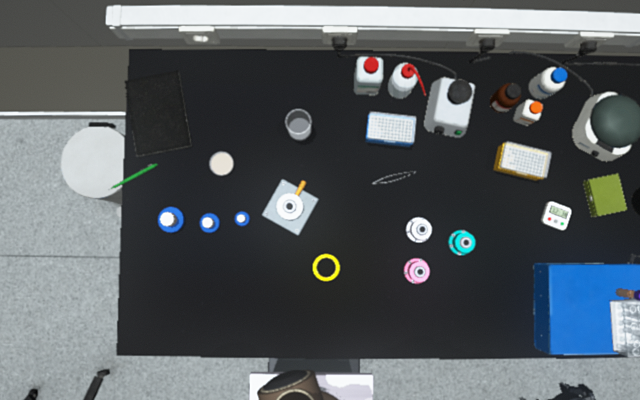

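View pics/side0.png

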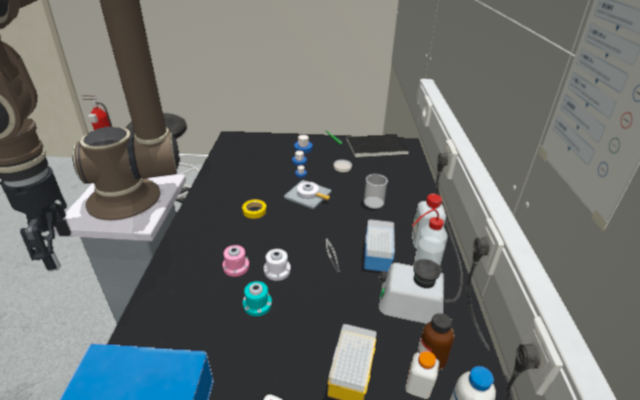

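```bash
python3 - <<'E'
from h import *
ims={n:manip.get_image(n) for n in("top","side")}
np.save("ims.npy",ims,allow_pickle=True)
tiles=[]
for n,cs in(("top",[(290,206),(418,229),(209,223)]),("side",[(308,190),(277,263),(299,160)])):
    row=[]
    for u,v in cs:
        c=ims[n]["pixels"][v-25:v+25,u-32:u+33]; row.append(cv2.resize(c,None,fx=4,fy=4,interpolation=cv2.INTER_CUBIC))
    tiles.append(np.hstack(row))
save(None,"crop.png",np.vstack(tiles))
for n,im in ims.items():
    for t in("port","adapter","cap"):
        for r in manip.trace(im,t):
            m=r["mask"]; ys,xs=np.nonzero(m); print(n,t,round(r["confidence"],2),xs.min(),xs.max(),ys.min(),ys.max(),xs.mean().round(2),ys.mean().round(2),m.sum())
E
```

```text
top port 0.76 263 317 180 234 289.93 206.08 1778
top port 0.4 406 430 218 241 418.02 229.37 493
top adapter 0.8 449 473 230 254 460.67 242.11 483
top adapter 0.59 404 428 259 282 415.95 270.27 492
top adapter 0.57 406 430 218 241 417.91 229.63 473
top cap 0.74 200 218 214 231 209.23 222.57 255
top cap 0.74 158 184 207 233 170.98 219.62 579
top cap 0.56 235 248 212 225 241.43 218.3 164
side port 0.51 243 265 200 217 254.16 208.76 262
side port 0.48 265 288 250 280 276.74 264.99 596
side adapter 0.81 266 289 250 280 277.17 265.3 606
side adapter 0.78 223 248 247 275 235.34 261.36 570
side adapter 0.63 244 271 282 315 256.87 298.78 757
side adapter 0.46 293 306 152 165 299.5 159.19 140
side cap 0.56 295 311 135 153 303.4 144.58 240
side cap 0.53 294 305 152 164 299.55 159.1 120
```

View pics/crop.png

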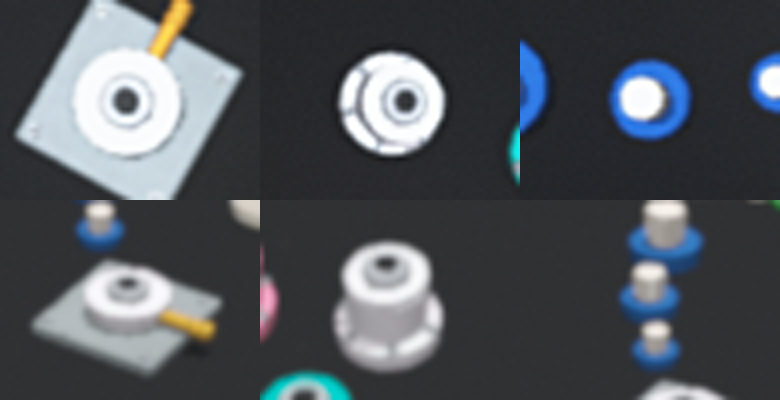

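```bash
cat > fit.py <<'E'
from h import *
from scipy.optimize import least_squares
S=8
def seg(im,c,test,half=22):
    u,v=c; px=im["pixels"][v-half:v+half+1,u-half:u+half+1].astype(np.float32)
    up=cv2.resize(px,None,fx=S,fy=S,interpolation=cv2.INTER_LINEAR)
    m=test(up).astype(np.uint8)
    n,l,st,ce=cv2.connectedComponentsWithStats(m)
    k=l[half*S+S//2,half*S+S//2]
    if k==0: k=1+np.argmax(st[1:,4])
    cs,_=cv2.findContours((l==k).astype(np.uint8),cv2.RETR_EXTERNAL,cv2.CHAIN_APPROX_NONE)
    f=np.zeros_like(m); cv2.drawContours(f,[max(cs,key=cv2.contourArea)],-1,1,-1)
    return f
def cyl(x,y,r,z0,z1,r1=None):
    a=np.linspace(0,2*np.pi,60,endpoint=False); c=np.c_[np.cos(a),np.sin(a)]
    return np.vstack([np.c_[c*r+[x,y],np.full(60,z0)],np.c_[c*(r1 or r)+[x,y],np.full(60,z1)]])
def model(im,c,parts,half=22):
    m=np.zeros(((2*half+1)*S,)*2,np.uint8)
    for p in parts:
        q=(proj(im,p)-np.array(c)+half+.5)*S-.5
        h=cv2.convexHull(q.astype(np.float32)); cv2.fillConvexPoly(m,np.round(h*16).astype(np.int32),1,shift=4)
    return m
def cen(m): ys,xs=np.nonzero(m); return np.array([xs.mean(),ys.mean()])/S
def fit(im,c,test,parts,x0,half=22):
    s=seg(im,c,test,half); x=np.array(x0,float)
    for _ in range(6):
        e=cen(s)-cen(model(im,c,parts(*x),half))
        J=np.c_[tuple((proj(im,[[*(x+d),15]])-proj(im,[[*x,15]]))[0] for d in np.eye(2))]
        x=x+np.linalg.solve(J,e)
    m=model(im,c,parts(*x),half)
    return x,(s&m).sum()/(s|m).sum(),s,m
adapter=lambda x,y,z=0:[cyl(x,y,32,z,z+12),cyl(x,y,25,z+12,z+50),cyl(x,y,15,z+50,z+58.5,12)]
cap=lambda x,y,z=0:[cyl(x,y,25,z,z+14),cyl(x,y,13.5,z+14,z+40)]
flange=lambda x,y:[cyl(x,y,34,12,30)]
E
python3 - <<'E'
from fit import *
ims=np.load("ims.npy",allow_pickle=True).item()
br=lambda t:(lambda p:p.max(2)>t)
T,Sd=ims["top"],ims["side"]
out=[]
for nm,im,c,t,p,x0 in[("adapter",T,(418,229),br(110),adapter,(526,-278)),("adapter",Sd,(277,265),br(95),adapter,(526,-278)),
 ("cap",T,(209,222),br(110),cap,(537,269)),("cap",Sd,(299,159),br(90),cap,(537,269)),
 ("portflange",T,(290,206),lambda p:p.min(2)>222,flange,(583,59)),("portflange",Sd,(308,190),lambda p:p.min(2)>175,flange,(583,59))]:
    x,iou,s,m=fit(im,c,t,p,x0,16 if nm=="cap" else 22); print(nm,x.round(1),round(iou,3),s.sum()/64,m.sum()/64)
    out.append(cv2.resize(np.dstack([s*255,m*255,s*0]),(240,240)))
save(None,"fit.png",np.vstack([np.hstack(out[:3]),np.hstack(out[3:])]))
E
```

```text
adapter [ 524.4 -277.1] 0.92 538.515625 495.703125
adapter [ 524.5 -276.4] 0.875 724.84375 633.9375
cap [537.6 271.5] 0.959 321.765625 309.296875
cap [544.1 278.4] 0.319 429.8125 155.34375
portflange [582.   61.2] 0.965 540.984375 558.265625
portflange [579.4  52.3] 0.446 379.328125 308.6875
```

View pics/fit.png

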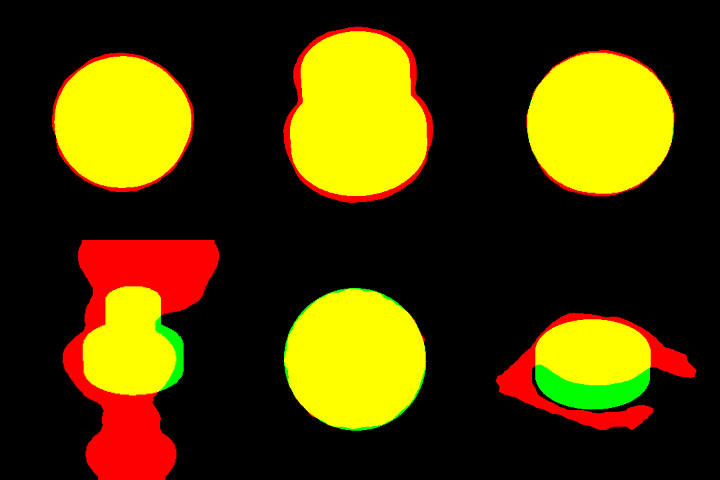

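>>> arm_command --offset '[[35.6, 22.0, -8.0], [35.6, 22.0, -8.0], [35.6, 22.0, -8.0], [35.6, 22.0, -8.0], [35.6, 22.0, -8.0], [35.6, 22.0, -8.0], [35.6, 22.0, -8.0], [35.6, 22.0, -8.0], [35.6, 22.0, -8.0], [35.6, 22.0, -8.0], [35.6, 22.0, -8.0], [35.6, 22.0, -8.0], [35.6, 22.0, -12.0], [35.6, 22.0, -12.0]]' --twist '[[0, 0, 0.6], [0, 0, 0.6], [0, 0, 0.6], [0, 0, 0.6], [0, 0, 0.6], [0, 0, 0.6], [0, 0, 0.6], [0, 0, 0.6], [0, 0, 0.6], [0, 0, 0.6], [0, 0, 0.6], [0, 0, 0.6], [0, 0, 0.6], [0, 0, 0.6]]' --gripper '[0, 0, 0, 0, 0, 0, 0, 0, 0, 0, 0, 0, 0, 0]' --grip_force 40

```text
time: 2.7
tcp_pos: [521.1, -276.9, 107.5]
orientation: [-0.003, 0.895, 0.446, -0.002]
force: [-0.8, 0.2, -0.6]
width: 85.2
```

```bash
python3 - <<'E'
from h import *
im=manip.get_image("side"); 
save(im,"s1.png",cv2.resize(im["pixels"][180:330,190:390],None,fx=4,fy=4,interpolation=cv2.INTER_CUBIC))
s=manip.state();print(s["time"],s["tcp_pos"],s["qvel"],s["q"])
E
```

```text
2.75 [ 522.00509771 -277.19464863  109.77098392] [ 0.0054351  -0.01917238  0.06818192  0.02722374  0.00056577  0.00087903] [-4.88106157e-01  2.78489096e-01 -1.18379741e-01  1.17856847e+00
 -9.53203998e-05  1.72844339e+00]
```

View pics/s1.png

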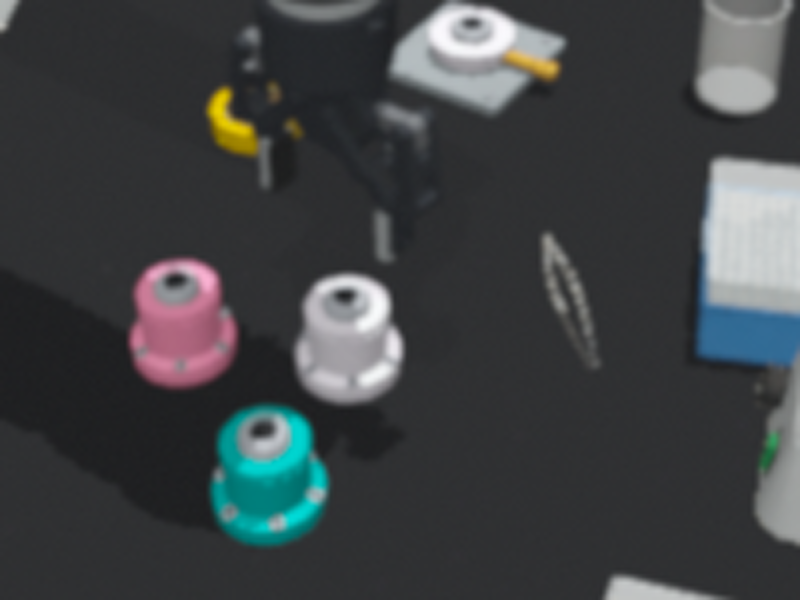

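```bash
python3 - <<'E'
from h import *
im=np.load("ims.npy",allow_pickle=True).item()["side"]
t=np.array([522,-277.2,109.8]);d=np.array([.8,-.6,0])
for dz in(0,13):
    print((proj(im,[t-42.6*d+[0,0,dz],t+42.6*d+[0,0,dz]])-[190,180])*4)
E
```

```text
[[285.8580924  197.97249546]
 [389.25383916 260.12021918]]
[[284.61145575 181.34297536]
 [388.7830067  243.19691579]]
```

>>> arm_command --offset '[[0, 0, -3], [0, 0, -5], [0, 0, -7], [0, 0, -8.5], [0, 0, -9.3], [0, 0, -9.3], [0, 0, -9.3], [0, 0, -9.3], [0, 0, -9.3], [0, 0, -9.3], [0, 0, -9.3], [0, 0, -9.3], [0, 0, -9.3]]' --twist '[[0, 0, 0], [0, 0, 0], [0, 0, 0], [0, 0, 0], [0, 0, 0], [0, 0, 0], [0, 0, 0], [0, 0, 0], [0, 0, 0], [0, 0, 0], [0, 0, 0], [0, 0, 0], [0, 0, 0]]' --gripper '[0, 0, 0, 0, 0, 0, 0, 255, 255, 255, 255, 255, 255]' --grip_force 50

```text
time: 4.05
tcp_pos: [525.2, -277.5, 19.4]
orientation: [0.001, 0.895, 0.447, 0.0]
force: [-0.5, -0.3, 5.3]
width: 48.8
```

>>> arm_command --offset '[[0, 0, 0], [0, 0, 0], [0, 0, 2], [0, 0, 5], [0, 0, 9], [0, 0, 9], [0, 0, 9], [0, 0, 9]]' --twist '[[0, 0, 0], [0, 0, 0], [0, 0, 0], [0, 0, 0], [0, 0, 0], [0, 0, 0], [0, 0, 0], [0, 0, 0]]' --gripper '[255, 255, 255, 255, 255, 255, 255, 255]'

```text
time: 4.85
tcp_pos: [523.6, -276.7, 106.7]
orientation: [-0.001, 0.895, 0.447, -0.001]
force: [-0.1, 0.3, -3.0]
width: 48.9
```

```bash
python3 - <<'E'
from h import *
im=manip.get_image("side"); 
save(im,"s2.png",cv2.resize(im["pixels"][180:330,190:390],None,fx=4,fy=4,interpolation=cv2.INTER_CUBIC))
im=manip.get_image("top"); 
save(im,"t2.png",cv2.resize(im["pixels"][180:280,330:480],None,fx=4,fy=4,interpolation=cv2.INTER_CUBIC))
s=manip.state();print(s["time"],s["tcp_pos"],s["force"],s["moment"],s["width"],s["orientation"])
E
```

```text
4.95 [ 523.50982801 -276.63964495  106.39930309] [ 0.12022828 -0.15591657 -2.12596   ] [-0.02195263 -0.00140933  0.01178307] 48.72638447954508 [-0.00133471  0.8945331   0.44699872 -0.00094879]
```

View pics/s2.png

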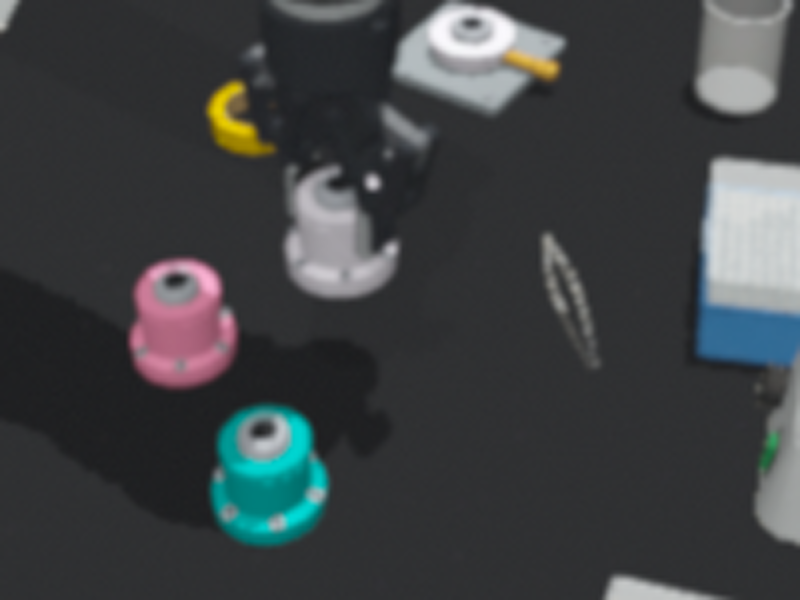

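View pics/t2.png

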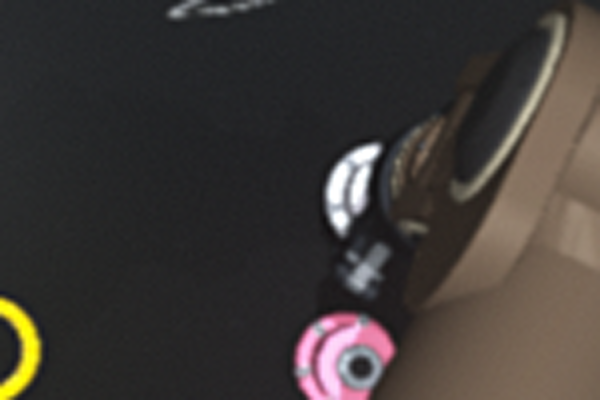

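>>> arm_command --offset '[[0.7, 4, 0], [1.5, 8, 0], [2.2, 12, 0], [3, 16.5, 0], [3.8, 21, 0], [4.5, 25.5, 0], [5.2, 30, 0], [5.8, 33, 0], [5.8, 33.8, 0], [5.8, 33.8, 0], [5.8, 33.8, 0], [5.8, 33.8, 0], [5.8, 33.8, 0], [5.8, 33.8, 0]]' --twist '[[0, 0, 0], [0, 0, 0], [0, 0, 0], [0, 0, 0], [0, 0, 0], [0, 0, 0], [0, 0, 0], [0, 0, 0], [0, 0, 0], [0, 0, 0], [0, 0, 0], [0, 0, 0], [0, 0, 0], [0, 0, 0]]' --gripper '[255, 255, 255, 255, 255, 255, 255, 255, 255, 255, 255, 255, 255, 255]'

```text
time: 6.35
tcp_pos: [582.5, 59.8, 108.4]
orientation: [0.0, 0.895, 0.446, -0.0]
force: [0.2, 0.2, -1.3]
width: 48.7
```

```bash
python3 - <<'E'
from h import *
im=manip.get_image("side"); 
save(im,"s3.png",cv2.resize(im["pixels"][125:235,240:400],None,fx=5,fy=5,interpolation=cv2.INTER_CUBIC))
s=manip.state();print(s["time"],s["tcp_pos"],s["force"],s["moment"],s["width"],s["orientation"],s["q"])
E
```

```text
6.4 [582.5278612   59.9998275  108.39342517] [ 0.2262733  -0.03979652 -2.28066841] [-0.03280062  0.00926213 -0.00593997] 48.78967791477439 [4.94780774e-05 8.94813458e-01 4.46440219e-01 6.37421706e-05] [ 1.02661199e-01  2.65188185e-01 -1.38998312e-01  1.16645565e+00
 -4.76845029e-05  2.31868758e+00]
```

View pics/s3.png

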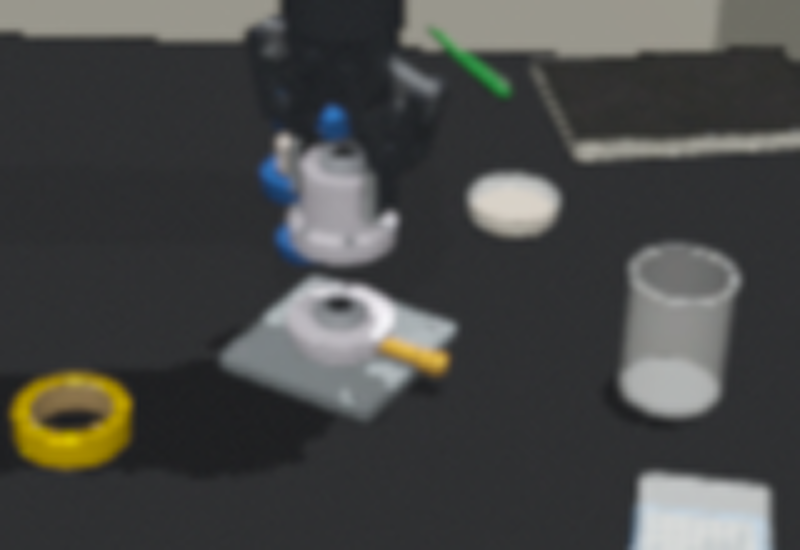

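```bash
python3 - <<'E'
from fit import *
im=manip.get_image("side"); np.save("im3.npy",im,allow_pickle=True)
F=6;u0,v0=270,135
px=cv2.resize(im["pixels"][v0:v0+90,u0:u0+90],None,fx=F,fy=F,interpolation=cv2.INTER_CUBIC)
def circ(x,y,r,z,col):
    q=(proj(im,cyl(x,y,r,z,z)[:60])-[u0,v0]+.5)*F-.5
    cv2.polylines(px,[np.round(q*8).astype(np.int32)],True,col,1,cv2.LINE_AA,3)
for r,z in((34,30),(34,12),(18,30),(15,38.5)): circ(582,61,r,z,(255,0,0))
for r,z in((32,0),(32,12),(25,50),(15,50)): circ(582.5,60,r,z+89,(0,255,0))
save(None,"ov.png",px)
E
```

```text
(no output)
```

View pics/ov.png

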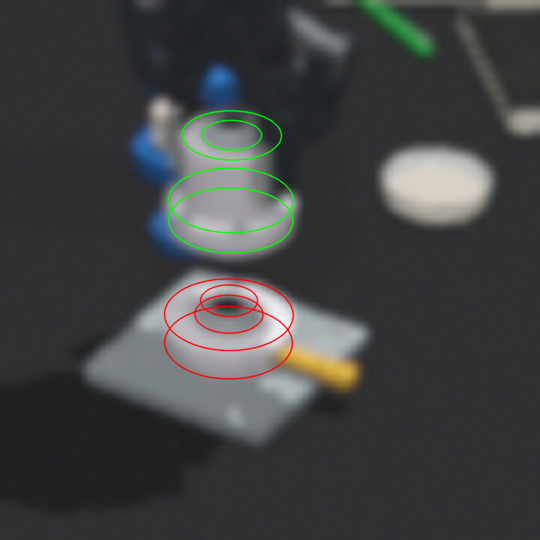

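>>> arm_command --offset '[[0, 0, -1.5], [0, 0, -3], [0, 0, -4.2], [0, 0, -4.7], [0, 0, -4.7], [0, 0, -4.7], [0, 0, -4.9], [0, 0, -5.1], [0, 0, -5.3], [0, 0, -5.3]]' --twist '[[0, 0, 0], [0, 0, 0], [0, 0, 0], [0, 0, 0], [0, 0, 0], [0, 0, 0], [0, 0, 0], [0, 0, 0], [0, 0, 0], [0, 0, 0]]' --gripper '[255, 255, 255, 255, 255, 255, 255, 255, 255, 255]'

```text
time: 7.45
tcp_pos: [582.4, 60.7, 55.1]
orientation: [0.0, 0.895, 0.447, -0.0]
force: [-0.6, 1.0, -1.7]
width: 48.6
```

>>> arm_command --offset '[[0, 0, -0.15], [0, 0, -0.3], [0, 0, -0.45], [0, 0, -0.55], [0, 0, -0.6], [0, 0, -0.6], [0, 0, -0.6]]' --twist '[[0, 0, 0], [0, 0, 0], [0, 0, 0], [0, 0, 0], [0, 0, 0], [0, 0, 0], [0, 0, 0]]' --gripper '[255, 255, 255, 255, 255, 255, 255]'

```text
time: 8.15
tcp_pos: [582.4, 60.3, 49.5]
orientation: [0.0, 0.895, 0.447, -0.0]
force: [-2.7, -4.5, 1.7]
width: 48.9
```

>>> arm_command --offset '[[-0.04, -0.07, 0], [-0.04, -0.07, 0], [-0.04, -0.07, -0.03], [-0.04, -0.07, -0.03], [-0.04, -0.07, -0.03], [-0.04, -0.07, -0.03], [-0.04, -0.07, -0.03], [-0.04, -0.07, -0.03], [-0.04, -0.07, -0.03]]' --twist '[[0, 0, 0], [0, 0, 0], [0, 0, 0], [0, 0, 0], [0, 0, 0], [0, 0, 0], [0, 0, 0], [0, 0, 0], [0, 0, 0]]' --gripper '[255, 255, 255, 0, 0, 0, 0, 0, 0]'

```text
time: 9.05
tcp_pos: [582.2, 60.2, 49.0]
orientation: [-0.0, 0.895, 0.447, 0.0]
force: [0.3, 0.3, -0.1]
width: 85.2
```

Released cleanly; rise and look.

>>> arm_command --offset '[[0, 0, 2], [0, 0, 5], [0, 0, 9], [0, 0, 12], [0, 5, 12], [-1, 10, 12], [-2, 14, 12], [-4.5, 18, 12], [-4.5, 21, 12], [-4.5, 21, 12], [-4.5, 21, 12], [-4.5, 21, 12]]' --twist '[[0, 0, 0], [0, 0, 0], [0, 0, 0], [0, 0, 0.15], [0, 0, 0.3], [0, 0, 0.45], [0, 0, 0.6], [0, 0, 0.644], [0, 0, 0.644], [0, 0, 0.644], [0, 0, 0.644], [0, 0, 0.644]]' --gripper '[0, 0, 0, 0, 0, 0, 0, 0, 0, 0, 0, 0]'

```text
time: 10.25
tcp_pos: [537.3, 269.2, 168.9]
orientation: [0.0, 0.707, 0.707, -0.0]
force: [1.1, -0.2, -0.4]
width: 85.3
```

```bash
python3 - <<'E'
from fit import *
ims={}
tiles=[]
for n,(u0,v0) in(("top",(245,160)),("side",(263,135))):
    im=manip.get_image(n); ims[n]=im; F=4
    px=cv2.resize(im["pixels"][v0:v0+90,u0:u0+90],None,fx=F,fy=F,interpolation=cv2.INTER_CUBIC)
    p2=px.copy()
    for r,z in((32,30),(25,80),(15,80)):
        q=(proj(im,cyl(582,60.5,r,z,z)[:60])-[u0,v0]+.5)*F-.5
        cv2.polylines(p2,[np.round(q*8).astype(np.int32)],True,(0,255,0),1,cv2.LINE_AA,3)
    tiles.append(np.hstack([px,p2]))
    for t in("adapter","adapter_top","cap"):
        for r in manip.mark_of(im,t): print(n,t,np.round(r["point"],1),round(r["confidence"],2))
np.save("im4.npy",ims,allow_pickle=True)
save(None,"c4.png",cv2.resize(np.vstack(tiles),(600,600)))
s=manip.state();print(s["time"],s["tcp_pos"],s["orientation"],s["q"])
E
```

```text
top adapter [ 421.4 -267.7   -0.6] 0.96
top adapter [583.3  62.1  24.7] 0.88
top adapter [ 491.7 -389.6   -1.1] 0.82
top adapter_top [ 495.9 -387.1   52.2] 0.96
top adapter_top [582.1  63.4  81.6] 0.91
top adapter_top [ 415.2 -266.5   49.9] 0.74
top cap [548.5 183.6  -1.2] 0.65
top cap [537.8 269.6   0.6] 0.56
top cap [584.   56.9  -1.3] 0.29
side adapter [ 491.1 -390.5   -0.6] 0.87
side adapter [ 419.5 -268.1    2.9] 0.86
side adapter_top [ 489.5 -384.6   51.6] 0.92
side adapter_top [ 419.4 -273.7   49.2] 0.82
side adapter_top [580.9  62.5  82.7] 0.78
side cap [547.  371.9   4. ] 0.54
side cap [550.  183.4   1.3] 0.53
side cap [535.2 265.    0.9] 0.46
10.65 [537.30389391 269.63631851 169.07453765] [2.17601565e-05 7.07388167e-01 7.06825281e-01 5.19063385e-05] [ 4.65116441e-01  2.75926765e-01  9.32446665e-03  1.30408180e+00
 -8.66807821e-06  2.03670881e+00]
```

View pics/c4.png

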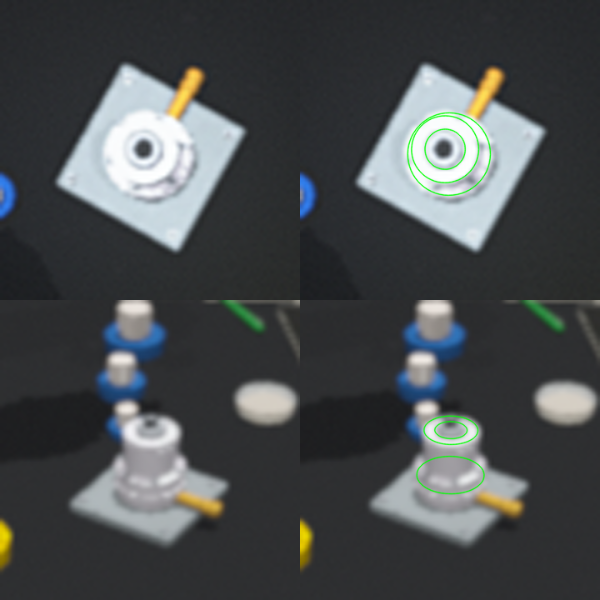

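```bash
python3 - <<'E'
from fit import *
ims0=np.load("ims.npy",allow_pickle=True).item()
tiles=[]
for n,(u0,v0) in(("top",(190,203)),("side",(280,140))):
    im=ims0[n]; F=8
    px=cv2.resize(im["pixels"][v0:v0+36,u0:u0+36],None,fx=F,fy=F,interpolation=cv2.INTER_CUBIC)
    p2=px.copy()
    for r,z in((25,0),(25,14),(13.5,14),(13.5,40)):
        q=(proj(im,cyl(537.5,270.5,r,z,z)[:60])-[u0,v0]+.5)*F-.5
        cv2.polylines(p2,[np.round(q*8).astype(np.int32)],True,(0,255,0),1,cv2.LINE_AA,3)
    tiles.append(np.hstack([px,p2]))
save(None,"c5.png",np.vstack(tiles))
E
```

```text
(no output)
```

View pics/c5.png

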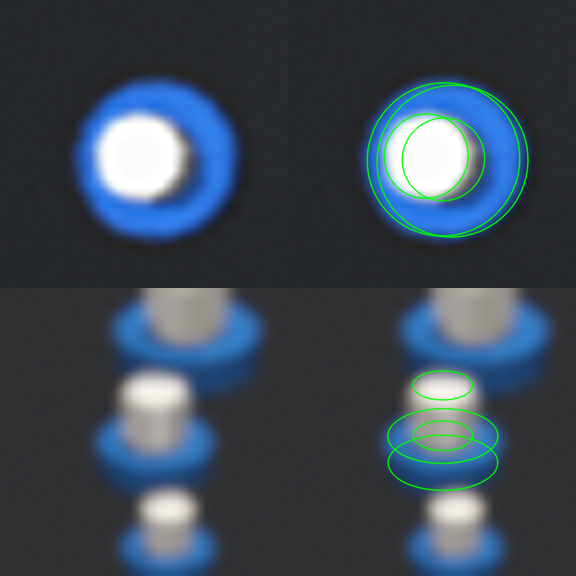

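>>> arm_command --offset '[[0.04, 0.1, -4], [0.04, 0.1, -8], [0.04, 0.1, -11], [0.04, 0.1, -13], [0.04, 0.1, -14.5], [0.04, 0.1, -15.2], [0.04, 0.1, -15.2], [0.04, 0.1, -15.2], [0.04, 0.1, -15.2], [0.04, 0.1, -15.2], [0.04, 0.1, -15.2], [0.04, 0.1, -15.2], [0.04, 0.1, -15.2], [0.04, 0.1, -15.2], [0.04, 0.1, -15.2], [0.04, 0.1, -15.2], [0.04, 0.1, -15.2]]' --twist '[[0, 0, 0], [0, 0, 0], [0, 0, 0], [0, 0, 0], [0, 0, 0], [0, 0, 0], [0, 0, 0], [0, 0, 0], [0, 0, 0], [0, 0, 0], [0, 0, 0], [0, 0, 0], [0, 0, 0], [0, 0, 0], [0, 0, 0], [0, 0, 0], [0, 0, 0]]' --gripper '[0, 0, 0, 0, 0, 0, 0, 0, 255, 255, 255, 255, 255, 255, 255, 255, 255]' --grip_force 40

```text
time: 12.35
tcp_pos: [537.8, 271.2, 17.5]
orientation: [0.0, 0.707, 0.707, 0.0]
force: [-1.2, -0.1, 5.4]
width: 24.3
```

>>> arm_command --offset '[[0, 0, 0.5], [0, 0, 1], [0, 0, 3], [0, 0, 6], [0, 0, 10], [0, 0, 13], [0, 0, 13], [0, 0, 13]]' --twist '[[0, 0, 0], [0, 0, 0], [0, 0, 0], [0, 0, 0], [0, 0, 0], [0, 0, 0], [0, 0, 0], [0, 0, 0]]' --gripper '[255, 255, 255, 255, 255, 255, 255, 255]'

```text
time: 13.15
tcp_pos: [537.8, 271.2, 147.3]
orientation: [0.0, 0.707, 0.707, 0.001]
force: [0.3, 0.1, -3.3]
width: 24.7
```

```bash
python3 - <<'E'
from fit import *
im=manip.get_image("side"); np.save("im6.npy",im,allow_pickle=True)
u0,v0=260,90
save(im,"s6.png",cv2.resize(im["pixels"][v0:v0+110,u0:u0+110],None,fx=5,fy=5,interpolation=cv2.INTER_CUBIC))
s=manip.state();print(s["time"],s["tcp_pos"],s["force"],s["moment"],s["width"],s["orientation"])
E
```

```text
13.2 [537.06673993 270.88073166 145.99385527] [-0.66735303  1.19762406 -2.37704117] [-0.00168126 -0.01481582  0.02557363] 24.50103912276391 [-2.31027880e-04  7.07117561e-01  7.07095670e-01 -6.44261737e-04]
```

View pics/s6.png

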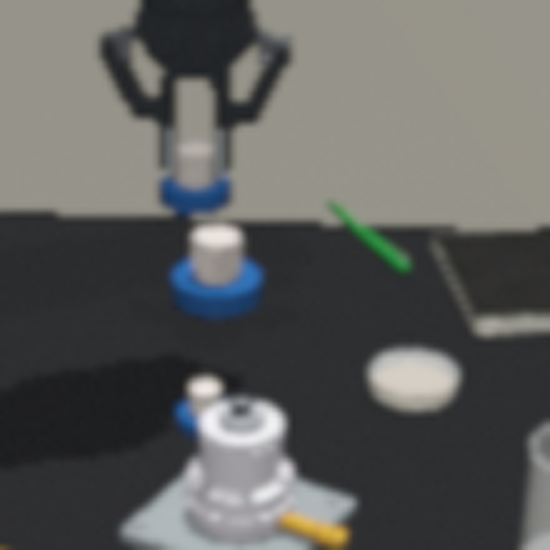

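>>> arm_command --offset '[[0.8, -4, 0], [1.6, -8, 0], [2.5, -12, 0], [3.3, -16, 0], [4.0, -19, 0], [4.5, -21.1, 0], [4.5, -21.1, 0], [4.5, -21.1, 0], [4.5, -21.1, -1.5], [4.5, -21.1, -2.7], [4.5, -21.1, -2.7], [4.5, -21.1, -2.7], [4.5, -21.1, -2.7]]' --twist '[[0, 0, 0], [0, 0, 0], [0, 0, 0], [0, 0, 0], [0, 0, 0], [0, 0, 0], [0, 0, 0], [0, 0, 0], [0, 0, 0], [0, 0, 0], [0, 0, 0], [0, 0, 0], [0, 0, 0]]' --gripper '[255, 255, 255, 255, 255, 255, 255, 255, 255, 255, 255, 255, 255]'

```text
time: 14.5
tcp_pos: [582.7, 60.5, 120.4]
orientation: [0.0, 0.707, 0.707, 0.0]
force: [0.3, 0.2, -1.2]
width: 24.6
```

```bash
python3 - <<'E'
from fit import *
im=manip.get_image("side"); s=manip.state();print(s["time"],s["tcp_pos"],s["force"],s["moment"],s["width"],s["orientation"])
F=6;u0,v0=265,125
px=cv2.resize(im["pixels"][v0:v0+90,u0:u0+90],None,fx=F,fy=F,interpolation=cv2.INTER_CUBIC); raw=px.copy()
def circ(x,y,r,z,col):
    q=(proj(im,cyl(x,y,r,z,z)[:60])-[u0,v0]+.5)*F-.5
    cv2.polylines(px,[np.round(q*8).astype(np.int32)],True,col,1,cv2.LINE_AA,3)
t=s["tcp_pos"]
for r,z in((32,30),(25,80),(15,80)): circ(582.2,60.2,r,z,(255,0,0))
for r,z in((25,0),(25,14)): circ(t[0],t[1]-.2,r,z+t[2]-17.5,(0,255,0))
save(None,"s7.png",cv2.resize(np.hstack([raw,px]),(800,400)))
E
```

```text
14.55 [582.80849364  60.45043356 120.57030335] [ 0.90894641 -1.26990709 -0.81499453] [-0.00547634 -0.00013512  0.01674056] 25.002453091838476 [2.46994805e-04 7.06958306e-01 7.07255103e-01 3.35022708e-04]
```

View pics/s7.png

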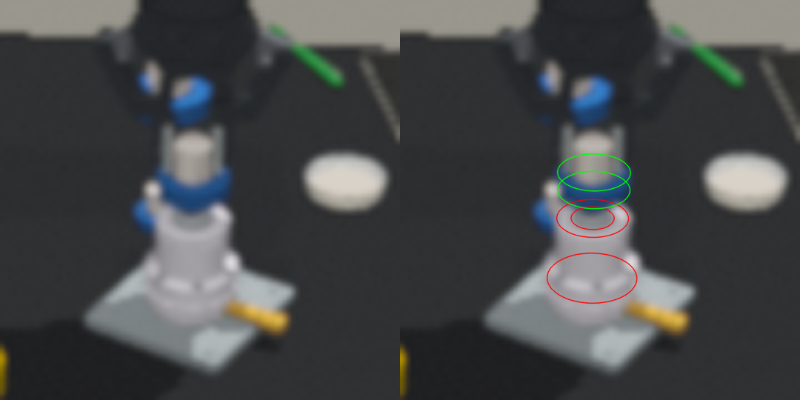

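>>> arm_command --offset '[[-0.03, 0, -0.7], [-0.03, 0, -1.2], [-0.03, 0, -1.2], [-0.03, 0, -1.4], [-0.03, 0, -1.6], [-0.03, 0, -1.8], [-0.03, 0, -1.9], [-0.03, 0, -1.9]]' --twist '[[0, 0, 0], [0, 0, 0], [0, 0, 0], [0, 0, 0], [0, 0, 0], [0, 0, 0], [0, 0, 0], [0, 0, 0]]' --gripper '[255, 255, 255, 255, 255, 255, 255, 255]'

```text
time: 15.35
tcp_pos: [582.4, 60.5, 101.0]
orientation: [-0.0, 0.707, 0.707, 0.0]
force: [0.6, 2.5, -0.4]
width: 24.7
```

>>> arm_command --offset '[[0, 0.04, -0.1], [0, 0.04, -0.2], [0, 0.04, -0.3], [0, 0.04, -0.35], [0, 0.04, -0.35], [0, 0.04, -0.35]]' --twist '[[0, 0, 0], [0, 0, 0], [0, 0, 0], [0, 0, 0], [0, 0, 0], [0, 0, 0]]' --gripper '[255, 255, 255, 255, 255, 255]'

```text
time: 15.95
tcp_pos: [582.3, 60.5, 97.7]
orientation: [0.0, 0.707, 0.707, 0.0]
force: [0.4, 2.4, 2.0]
width: 24.4
```

>>> arm_command --offset '[[0, 0.04, -0.05], [0, 0.04, -0.05], [0, 0.04, -0.05]]' --twist '[[0, 0, 0], [0, 0, 0], [0, 0, 0]]' --gripper '[255, 255, 255]'

```text
time: 16.25
tcp_pos: [582.3, 60.9, 97.5]
orientation: [0.0, 0.707, 0.707, 0.0]
force: [-0.9, 2.0, 5.3]
width: 24.5
```

Firm contact at the expected height. Release and retreat.

>>> arm_command --offset '[[0, 0, 0], [0, 0, 0], [0, 0, 0], [0, 0, 0], [0, 0, 0], [0, 0, 0], [0, 0, 0], [0, 0, 2], [0, 0, 5], [0, 0, 9], [-2, 2, 11], [-5, 6, 12], [-8, 11, 12], [-11, 15, 12], [-14, 19, 12], [-15, 22, 12], [-15, 22, 12], [-15, 22, 12]]' --twist '[[0, 0, 0], [0, 0, 0], [0, 0, 0], [0, 0, 0], [0, 0, 0], [0, 0, 0], [0, 0, 0], [0, 0, 0], [0, 0, 0], [0, 0, 0], [0, 0, 0], [0, 0, 0], [0, 0, 0], [0, 0, 0], [0, 0, 0], [0, 0, 0], [0, 0, 0], [0, 0, 0]]' --gripper '[0, 0, 0, 0, 0, 0, 0, 0, 0, 0, 0, 0, 0, 0, 0, 0, 0, 0]'

```text
time: 18.05
tcp_pos: [431.8, 281.6, 217.0]
orientation: [0.0, 0.706, 0.708, -0.0]
force: [-0.8, 0.8, 0.3]
width: 85.3
```

```bash
python3 - <<'E'
from fit import *
tiles=[]
for n,(u0,v0) in(("top",(245,160)),("side",(263,135))):
    im=manip.get_image(n); F=4
    px=cv2.resize(im["pixels"][v0:v0+90,u0:u0+90],None,fx=F,fy=F,interpolation=cv2.INTER_CUBIC)
    p2=px.copy()
    for r,z in((32,30),(25,80),(25,94),(13.5,120)):
        q=(proj(im,cyl(582.2,60.4,r,z,z)[:60])-[u0,v0]+.5)*F-.5
        cv2.polylines(p2,[np.round(q*8).astype(np.int32)],True,(0,255,0),1,cv2.LINE_AA,3)
    tiles.append(np.hstack([px,p2]))
    save(im,n+"9.png")
    for t in("adapter","cap","adapter_top","petri_1","tape_roll","forceps","beaker"):
        for r in manip.mark_of(im,t): print(n,t,np.round(r["point"],1),round(r["confidence"],2))
save(None,"c9.png",cv2.resize(np.vstack(tiles),(600,600)))
s=manip.state();print(s["time"],s["tcp_pos"],s["force"],s["width"],np.abs(s["qvel"]).max())
E
```

```text
top adapter [ 493.6 -384.6   -1.3] 0.75
top adapter [583.8  61.   28.4] 0.73
top adapter [ 424.1 -267.5    1.1] 0.7
top cap [ 5.476e+02  3.700e+02 -1.000e-01] 0.61
top cap [581.2  60.8  78.2] 0.59
top cap [554.2 182.3  -2.4] 0.49
top cap [428.4 -37.5  -4.2] 0.18
top adapter_top [ 418.7 -269.5   51.5] 0.92
top adapter_top [ 493.6 -388.7   49.7] 0.9
top adapter_top [581.4  63.9  82.6] 0.7
top petri_1 [691.9 241.6  -1.2] 0.71
top tape_roll [428.5 -38.8  -1.5] 0.7
top forceps [ 662.  -214.2    5.3] 0.55
side adapter [ 414.6 -267.5    3.5] 0.94
side adapter [585.3  58.8  26.8] 0.73
side adapter [ 4.920e+02 -3.886e+02  2.000e-01] 0.66
side cap [544.5 368.9   2.9] 0.81
side cap [581.2  55.   79.6] 0.62
side cap [549.2 183.5  -1.1] 0.5
side adapter_top [ 421.5 -273.4   48.2] 0.8
side adapter_top [ 489.9 -385.2   48.8] 0.57
side adapter_top [580.2  59.4  78.6] 0.49
side petri_1 [584.1  59.6  32.4] 0.74
side petri_1 [694.8 247.3   3.7] 0.69
side tape_roll [584.5  59.7  28.7] 0.64
side tape_roll [424.5 -35.5  -4.7] 0.61
side forceps [ 6.619e+02 -2.144e+02  2.000e-01] 0.44
side beaker [7.906e+02 3.980e+01 4.000e-01] 0.92
18.85 [432.21300769 280.90383644 216.97571365] [-0.71016038 -0.11939943  0.27872928] 85.31072310989377 0.0021571173892486035
```

View pics/c9.png

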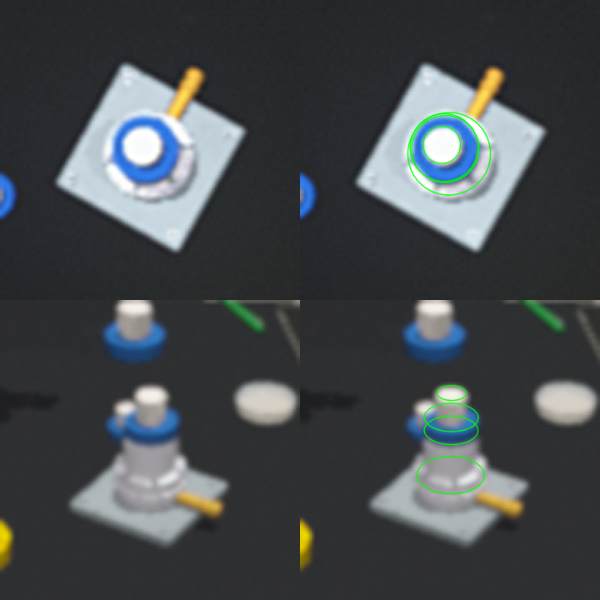

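View pics/side9.png

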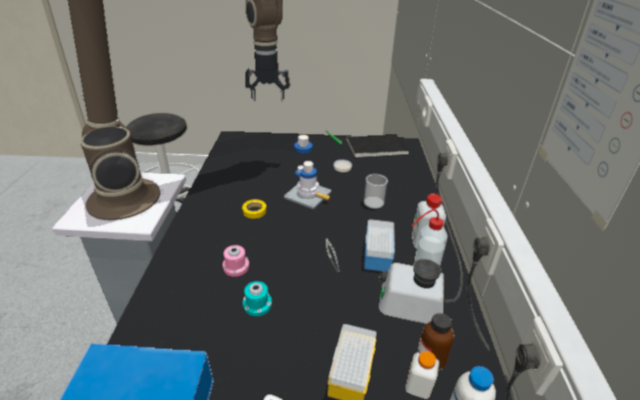

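Both views show the column standing straight and flush at (307,185). The overlay matches the seated heights, the bystanders haven't moved and the arm is clear, so I'm handing it in.

```bash
python3 -c "
from cell import manip
print(manip.sign_off())"
```

```text
the job is handed in; nothing more can be done
None
```

The adapter is seated on the port and the cap is seated on top of it. I handed the job in at about 19 s, and sign-off reports no verdict. I used the white/aluminium adapter and the middle-sized blue cap, and lowered each part until the force showed contact before releasing it.

**Heights:** Contact came within 0.2 mm of the seated height for both parts. By the tool's reading, the adapter's underside ended about 30.1 mm above the bench (30 expected) and the cap's about 80.0 mm (80 expected).

**Final pictures:** In both views the seated model drawn at (582, 60) lies on the column, which stands straight. The arm is clear, with the gripper open.

**Bystanders:** The detected positions of the petri dish, tape roll, forceps and beaker match the start to within a few mm. The final top view did not report the beaker, but the side view did.

**Disagreements:**
- In the side view the network put the cap at y = 55, about 5 mm off. The top view and the overlay do not support that.
- The side view also reported a petri dish and a tape roll at the column, which are false detections.
- The gripper read about 24.5 mm on the 27 mm knob and 48.8 mm on the 50 mm hub. Neither part slipped visibly.

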